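Stamp a marker plate and show it to the inspection camera

TASK

In the seed lab, stamp the aluminium marker plate lying in the hand press: swing the press lever down fully to its stop and let it come back up. Then draw the plate by its upright grip lug out of the press and hold it in the air in front of the inspection camera: the centre of the stamped mark, on the underside near the end without the grip lug, straight in front of the middle of the tilted lens, 100 mm from the glass along its line of sight, the underside square to that line, the plate's length in line with the camera's stand. Finish while still holding it there, steady and touching neither camera nor press, and leave the camera, spray bottle, dish stack and stapler undisturbed.

Things in the scene. Friction and masses are not known exactly. Their poses are not given: they have to be found in the camera images.
- press: Grey hand marking press fixed to the bench. Origin: on the bench, 10 mm before the column's front face; x points from the operator into the press, z up. Foot 220 x 110 x 20 mm (x -140 to 80). Head 60 mm wide, x -35 to 10, z 90 to 207 mm. Column behind it. Two guide blocks 46 mm apart, up to z 60 mm, flank the plate at x -31 to -1. The plate comes out only by sliding to -x.
- bed (a point): Middle of the front edge of the press's steel bed, 22 mm wide, on which the plate lies: top at 55 mm above the bench, x = -115 mm of the press, running back to the column at x = 10 mm. Above it a round 24 mm ram at x = -18 mm in the press's frame ends 81 mm above the bench when up, 63 mm when down.
- lever (a joint): Angle of the press's sprung lever: 0 = up (home), 0.6 rad = down at its stop. A spring brings it back up when let go; it takes about 4 N at the grip to start it and 8 N at the stop.
- lever_grip (a point): Centre of the lever's grey round grip, 22 mm in diameter, 70 mm long, its axis along the press's x. It ends the lever's 12 mm rod on the press's -y side (the robot's right), 120 mm from the hinge; at home the rod rises 0.5 rad above level, at the stop it is 0.1 rad below level.
- lever_hinge (a point): The lever's hinge point, 38 mm to the -y side of the press's origin, 150 mm above the bench. The hinge axis is along the press's x; a positive angle lowers the grip.
- plate: Bare aluminium marker plate, 120 x 40 x 6 mm, about 105 g, on the press bed, 79 to 91 mm of it out in front of the head. Origin: centre of its underside; x along its length towards the end under the ram (the one to be stamped), z out of its top. On top, centred at x = -38 mm, an upright grip lug 30 mm long (x), 12 mm thick (y), its top 34 mm above the underside: grip it across y.
- mark (a point): Centre of the mark on the plate's underside (a dark 16 mm disc): on the centre line, 18 mm from the end without the grip lug, 42 mm from the plate's centre. Moves with the plate.
- lens: Head of the inspection camera: dark steel barrel 46 mm in diameter, white 48 mm square housing behind. It leans towards the robot, 0.25 to 0.65 rad from upright, differently each time. Origin: centre of the lens glass; z out of the lens along the line of sight; x in the upright plane along the stand (away from the robot and upwards), y across. The pivot is stiff but can be knocked.
- camera_stand: Camera's fixed grey foot, 160 (x) x 100 x 12 mm with the two aluminium yoke cheeks 80 mm apart over all, 110 mm high. Origin: centre of its underside; x along its length, away from the robot. The lens centre lies 20 mm along +x from it, 100 mm up.
- spray_bottle: White spray bottle, 68 mm in diameter, 190 mm tall, origin under its centre. Bystander.
- dishes: Stack of four clear dishes, 93 mm in diameter, 56 mm high, origin under its centre. Bystander.
- stapler: Black and grey stapler, 135 x 34 x 60 mm, origin under its centre. Bystander.
Mind the look-alikes: they are no part of the job. What is shaped like the camera_stand but purple is not meant.

How it is judged:
On the way, in this order (a step that is already met when the one before it is completed fails the run):
1. lever swung down to its stop with the plate in the press (value of joint lever above 0.55 rad and x of plate in the frame of press between -0.08 and -0.04 m and y of plate in the frame of press between -0.012 and 0.012 m and z of plate in the frame of press between 0.045 and 0.065 m), for 0.1 s.
2. lever back up at home, the plate still in the press (value of joint lever below 0.06 rad and x of plate in the frame of press between -0.08 and -0.04 m and y of plate in the frame of press between -0.012 and 0.012 m and z of plate in the frame of press between 0.045 and 0.065 m), for 0.1 s.
3. plate drawn out of the press and lifted in the fingers (contact force between plate and the fingers above 1 N and height (world z) of plate above 0.09 m), for 0.2 s.
At the end, for the whole second after the job is handed in: Plate held still by the fingers alone, mark within 15 mm (each axis) of the point 100 mm straight out from the lens glass; underside square to the line of sight within 0.17 rad, top up; length along the camera's x within 0.2 rad; lever up (under 0.06) (x of mark in the frame of lens between -0.015 and 0.015 m and y of mark in the frame of lens between -0.015 and 0.015 m and z of mark in the frame of lens between 0.085 and 0.115 m and angle between the z axis of plate and the z axis of lens, either way round below 0.17 rad and angle between the x axis of plate and the x axis of lens, either way round below 0.2 rad and angle between plate's own z axis and vertical below 1 rad and contact force between plate and the fingers above 1 N and contact force between plate and camera_stand below 0.1 N and contact force between plate and press below 0.1 N and linear speed of plate below 0.03 m/s and angular speed of plate below 0.2 rad/s and value of joint lever below 0.06 rad); the arm keeps its last pose, push and grip.
It fails at once if a bystander is moved more than 20 mm or tipped (distance of any of spray_bottle, dishes, stapler from where it was at the start of the episode above 0.02 m or angle between any of spray_bottle, dishes, stapler's own z axis and vertical above 0.3 rad).
It fails at once if the camera is knocked hard (contact force between camera_stand and anything else above 8 N).
It also fails if it takes over 61 s, if anything falls off the work surface, if the arm or the gripper's body presses on something with over 40 N, if the wrist force passes 120 N, or if a joint passes its speed limit or range.

ROBOT

A 6-joint arm with a two-finger parallel gripper is mounted at the origin on the work surface. World frame = base frame: x ahead of the robot, y to its left, z up, the work surface at z = 0. Lengths are in m, angles in rad, forces in N, time in s.
With the tool pointing down it reaches from about 0.25 to 0.725 m from the base axis. Payload 4 kg.
Tool frame: the origin (TCP) lies midway between the tips of the shut fingers; the grasp point (between the pads) lies 19 mm behind it (bot.grip_depth is the distance from the TCP to the grasp point, in m); z points along the fingers, y is the line along which they close (so a half turn about z gives the same grasp; the last joint's range is limited). The gripper opens to 85 mm and grips with 20 to 120 N. Pads are 22 mm wide; open, the fingers measure 114 mm over their backs; the gripper's body (76 mm by 85 mm) begins 54 mm behind the grasp point. The pads swing forward as they close: fully open they stand 13 mm farther back than shut.
Start: joints at [1.178, 0.241, 0.005, 1.335, 0, 1.571], TCP at [0.191, 0.462, 0.231] pointing down, gripper open.
Joint ranges: [-2.72, 2.72], [-1.05, 1.87], [-1.09, 1.28], [-1.99, 2.15], [-1.42, 1.44], [-3.14, 3.14]. Speed limits (rad/s): [2.79, 2.79, 3.14, 3.14, 3.14, 3.14].

INTERFACE

Orientations are given as a unit quaternion [x, y, z, w].
In Python, from workcell import bot gives the robot as it stands.
- The arm moves only by the shell command python3 -m creep 'ROWS'. ROWS is JSON, one flat list of numbers, 5 for each row, row after row: the shift along the world's x, y, z in m, then the turn about the world's z in rad, then the finger opening in m, from 0 to 0.0854. In form: [x, y, z, twist, claw, x, y, z, twist, claw, ...]. A call has 1 to 10 rows; each row is the pose to reach, as a shift and turn from the pose commanded when the call began; what a row does not reach only later rows make up. A row lasts 1/12 s, in which the tool goes at most 41.7 mm and 7.16 degrees, less where a joint would pass 70% of its speed; a pose out of reach is approached as far as the arm can. A call with a gripper value outside its range is refused whole. The fingers move at their own pace and stop on an object; the grip force is fixed at half the most. Time passes only in rows, so rows that repeat a pose let the fingers close. It gives the time, the measured TCP pose, the force, the opening and the grip force at its end, in the units of the state.
- bot.get_obs(): the state, without advancing time (a new reading comes with each control period).
- bot.camera(name): name is "scene" or "side" or "wrist"; returns a dict with "pixels" (400x640x3 uint8, red, green, blue), "camera_matrix" (3x3 intrinsics, pixels), "extrinsics" (4x4, takes a point from world to camera coordinates); the wrist camera has in their place "T_tool_cam" (4x4, takes a point from camera to tool coordinates, whose origin is the TCP and whose axes are the flange's). Camera axes: x right, y down, z forward; pixel columns grow to the right and rows downward; lengths in m; the calibration is good to about 2 mm. A picture is of the moment at which its call begins: read the wrist's pose just before it. There is no depth.
- bot.job_done(): hands the job in; it is judged then, once.
Trained networks look in the newest picture that a camera, given by its name, has taken for a name from the list of things; names that differ only in an ending like _2 or _b are one class to them, and where a whole thing is asked for, a point or a joint stands for the part that bears it (a point fixed in the world has none). Each returns a list of dicts, best first, with "score" (0 to 1); they miss things now and then, are a little off and sometimes report something else, mostly with a low value. They report only what shows in the picture. A call takes as long as a camera call. They do not tell look-alikes from the thing itself.
- bot.look_for(camera, thing): "centre" ([column, row] as shares, 0 to 1, of the picture: columns of its width, rows of its height, amid what is visible of it).
- bot.place_of(camera, thing): "centre" ([column, row] as shares, 0 to 1, of the picture: columns of its width, rows of its height: a listed point, or the origin of a listed thing).
The state is a dict: "clock": time; "joint_pos": joint angles; "joint_vel": joint speeds; "tau": joint torques, N m; "eef_pos": TCP position; "tool_rot": TCP orientation; "ft_force": force on the tool from outside, world axes, zero at the start; "ft_torque": the same for the moment, N m; "grip_width": finger opening in m; "grasp_force": force on a finger pad.
Only numpy, scipy, OpenCV 4.12 (cv2) and the standard library are available. Lean on these libraries where they do the work, as an engineer would, in place of code of your own. Each camera call takes 0.05 s, during which the arm holds its last target. There are 200 camera calls.

## Working session

There is one attempt and no reset: what is moved stays moved. The work goes in short steps, Python scripts to look and compute and a shell command to move; the robot and the scene stay as the last step left them, time stands still between calls to the robot, and variables do not carry over. Pictures are saved under pics/ and viewed, at most 10 in all, crops included, and the job is handed in when it is done.

```bash
mkdir -p pics; cat > h.py <<'E'
import numpy as np, cv2
from workcell import bot
from scipy.spatial.transform import Rotation as R
def cam(n):
    o=bot.get_obs(); c=bot.camera(n); K=np.array(c["camera_matrix"])
    if n=="wrist":
        T=np.eye(4); T[:3,:3]=R.from_quat(o["tool_rot"]).as_matrix(); T[:3,3]=o["eef_pos"]
        E=np.linalg.inv(T@np.array(c["T_tool_cam"]))
    else: E=np.array(c["extrinsics"])
    return c["pixels"],K@E[:3]
def save(px,f,s=1): cv2.imwrite(f,cv2.resize(px[:,:,::-1],None,fx=s,fy=s,interpolation=cv2.INTER_CUBIC))
def tri(obs):  # [(P,(u,v))]
    A=np.vstack([[u*P[2]-P[0],v*P[2]-P[1]] for P,(u,v) in obs])
    x=np.linalg.svd(A)[2][-1]; x=x[:3]/x[3]
    err=[np.round(proj(P,x)-uv,1) for P,uv in obs]
    return x,err
def proj(P,x):
    q=P@np.r_[x,1]; return q[:2]/q[2]
def onz(P,uv,z): # ray at height z
    u,v=uv; A=np.vstack([u*P[2]-P[0],v*P[2]-P[1]])
    return np.r_[np.linalg.solve(A[:,:2],-A[:,3]-A[:,2]*z),z]
E
cat > look.py <<'E'
from h import *
D={}
for n in ["scene","side"]:
    px,P=cam(n); save(px,f"pics/{n}0.png"); D[n]=P
    print(n)
    for t in ["press","bed","lever_grip","lever_hinge","plate","mark","lens","camera_stand","spray_bottle","dishes","stapler"]:
        print(t,[(round(d["score"],2),(np.array(d["centre"])*[640,400]).round(1).tolist()) for d in bot.place_of(n,t)[:3]])
np.savez("P.npz",**D)
E
python3 look.py
```

```text
scene
press [(0.65, [375.3, 223.5]), (0.61, [338.2, 194.1])]
bed [(0.95, [374.6, 192.1])]
lever_grip [(0.55, [338.1, 197.1]), (0.47, [261.2, 231.1])]
lever_hinge [(0.73, [370.7, 206.2]), (0.3, [373.3, 191.7])]
plate [(0.54, [375.5, 203.9])]
mark []
lens [(0.89, [249.2, 154.0]), (0.69, [258.7, 278.4]), (0.66, [314.4, 172.2])]
camera_stand [(0.81, [266.1, 284.7]), (0.6, [315.7, 185.5]), (0.59, [256.9, 168.0])]
spray_bottle [(0.63, [326.0, 285.7])]
dishes [(0.94, [450.3, 192.3]), (0.71, [377.4, 204.3]), (0.19, [324.9, 289.9])]
stapler [(0.55, [179.6, 194.3]), (0.47, [337.7, 195.1])]
side
press [(0.8, [305.7, 193.2])]
bed [(0.69, [278.4, 190.1])]
lever_grip [(0.64, [318.9, 171.2])]
lever_hinge [(0.56, [312.2, 166.5])]
plate [(0.51, [290.8, 188.7])]
mark [(0.7, [298.1, 186.2])]
lens [(0.8, [349.1, 246.0]), (0.75, [267.1, 272.0]), (0.63, [407.9, 224.4])]
camera_stand [(0.97, [402.0, 247.6]), (0.84, [263.8, 298.0]), (0.6, [275.6, 244.3])]
spray_bottle [(0.72, [376.4, 212.7]), (0.33, [301.3, 181.8])]
dishes [(0.83, [254.7, 164.6]), (0.71, [321.5, 172.2])]
stapler [(0.7, [326.1, 365.4])]
```

View pics/scene0.png

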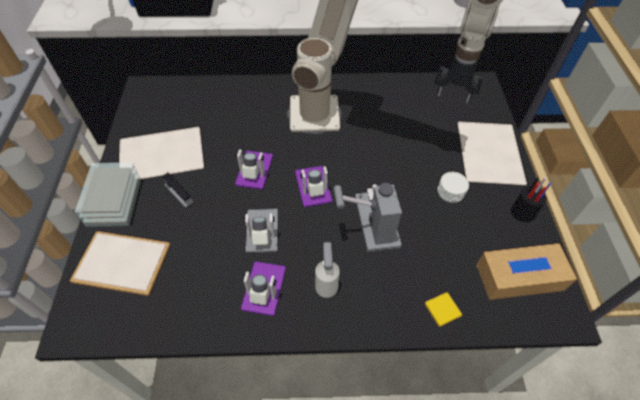

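View pics/side0.png

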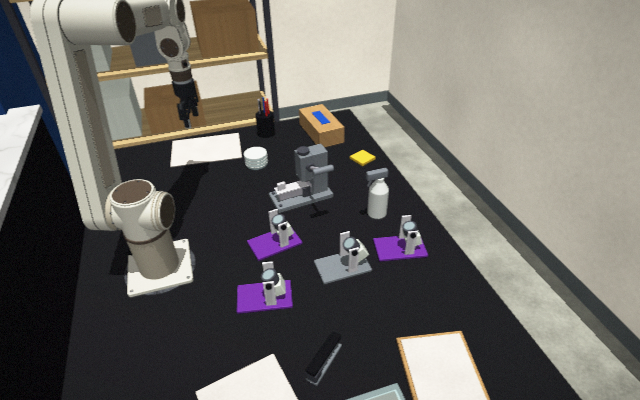

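Scene picture: four camera-shaped things. Three are purple-footed, at scene (253,169), (314,185) and (263,287), and one is grey-footed at scene (262,230) / side (343,265). The grey one fits the "grey foot" description. Press at scene (380,215) / side (305,185), lever grip at scene (338,197) / side (320,171), bottle (326,280), dishes (453,187), stapler (178,190).

```bash
cat > a.py <<'E'
from h import *
D=np.load("P.npz"); S,Q=D["scene"],D["side"]
for n,s,q in [("press",(375.3,223.5),(305.7,193.2)),("bed",(374.6,192.1),(278.4,190.1)),("grip",(338.1,197.1),(318.9,171.2)),("hinge",(370.7,206.2),(312.2,166.5)),("plate",(375.5,203.9),(290.8,188.7)),("bottle",(326,285.7),(376.4,212.7)),("dishes",(450.3,192.3),(254.7,164.6)),("stapler",(179.6,194.3),(326,365.4))]:
    x,e=tri([(S,s),(Q,q)]); print(n,x.round(4),e[0],e[1])
for n in ["scene","side"]:
    px,P=cam(n)
    for t in ["lens","camera_stand"]:
        print(n,t,[(round(d["score"],2),(np.array(d["centre"])*[640,400]).round(1).tolist()) for d in bot.place_of(n,t)])
    if n=="scene": a=px[190:270,220:300]
    else: b=px[225:290,300:380]
save(np.vstack([cv2.resize(a,(480,300)),cv2.resize(b,(480,300))]),"pics/crop.png")
E
python3 a.py
```

```text
press [0.5415 0.1902 0.0163] [ 0.2 -0.2] [0.2 0.2]
bed [0.44   0.1941 0.0542] [ 0.2 -0.3] [0.3 0.2]
grip [0.5594 0.06   0.1986] [ 0.9 -1.3] [1.2 0.9]
hinge [0.5638 0.1597 0.152 ] [ 0.5 -0.8] [0.7 0.5]
plate [0.4862 0.1927 0.0502] [ 0.1 -0.2] [0.2 0.2]
bottle [0.7548 0.0176 0.0013] [-0.1  0.2] [-0.2 -0.1]
dishes [ 0.401   0.475  -0.0074] [ 0.2 -0.4] [0.3 0.3]
stapler [ 0.3925 -0.4845 -0.0064] [-0.7  0.8] [-1.3 -0.7]
scene lens [(0.89, [259.9, 280.8]), (0.81, [314.1, 170.3]), (0.57, [261.0, 218.5]), (0.56, [248.5, 155.1])]
scene camera_stand [(0.93, [315.3, 184.9]), (0.7, [263.8, 288.3]), (0.63, [257.0, 169.6])]
side lens [(0.91, [268.5, 274.1]), (0.56, [408.6, 224.0]), (0.55, [348.5, 245.0]), (0.51, [278.5, 219.2])]
side camera_stand [(0.91, [344.9, 269.2]), (0.8, [273.8, 246.4]), (0.76, [397.6, 247.9]), (0.56, [265.1, 294.4])]
```

View pics/crop.png

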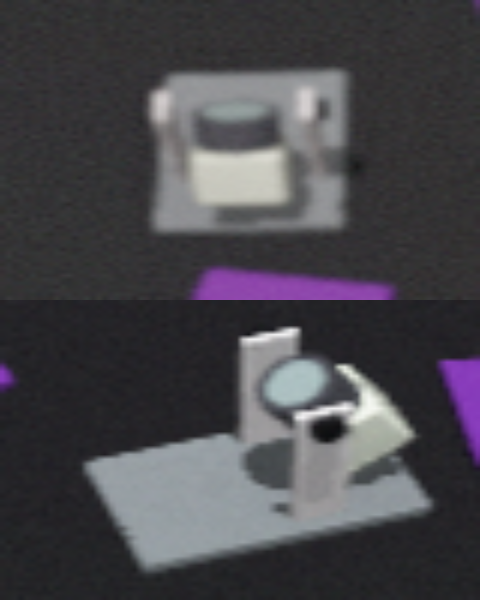

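The crop confirms the grey-footed camera at scene (262,230) / side (343,265). Its glass is at about scene (260,220) / side (349,243). Next I move to look down on the press.

```bash
python3 -m creep '[0.03,-0.03,0.04,0,0.0, 0.06,-0.06,0.06,0,0, 0.09,-0.09,0.08,0,0, 0.12,-0.12,0.1,0,0, 0.15,-0.15,0.12,0,0, 0.18,-0.18,0.12,0,0, 0.2,-0.21,0.12,0,0, 0.22,-0.24,0.12,0,0, 0.23,-0.27,0.12,0,0, 0.23,-0.27,0.12,0,0]'
cat > w.py <<'E'
from h import *; import sys
f=sys.argv[1]; px,P=cam("wrist"); o=bot.get_obs(); print(np.round(o["eef_pos"],4),np.round(o["tool_rot"],3),np.round(o["joint_pos"],2),o["clock"])
T=R.from_quat(o["tool_rot"]).as_matrix(); print(T.round(3).tolist()); np.save(f"{f}.npy",P); save(px,f"pics/{f}.png")
for t in sys.argv[2:]:
    print(t,[(round(d["score"],2),(np.array(d["centre"])*[640,400]).round(1).tolist()) for d in bot.place_of("wrist",t)])
E
python3 w.py w1 press bed lever_grip lever_hinge plate lens camera_stand
```

```text
clock: 2.33
eef_pos: [0.4235, 0.1877, 0.3515]
tool_rot: [0.198, 0.98, -0.001, 0.001]
ft_force: [1.0, -0.2, -0.0]
grip_width: -0.0003
grasp_force: 0.0
[0.4235 0.1876 0.3515] [ 0.198  0.98  -0.001  0.001] [ 0.42  0.15  0.2   1.62 -0.    0.82] 2.3833
[[-0.921, 0.389, 0.001], [0.389, 0.921, -0.002], [-0.002, -0.001, -1.0]]
press [(0.84, [351.4, 219.0]), (0.67, [305.4, 336.0])]
bed []
lever_grip []
lever_hinge [(0.34, [144.9, 330.6])]
plate []
lens [(0.65, [143.5, 333.1]), (0.65, [181.3, 196.9])]
camera_stand [(0.91, [197.8, 169.3]), (0.81, [65.6, 178.6]), (0.69, [353.1, 219.8])]
```

View pics/w1.png

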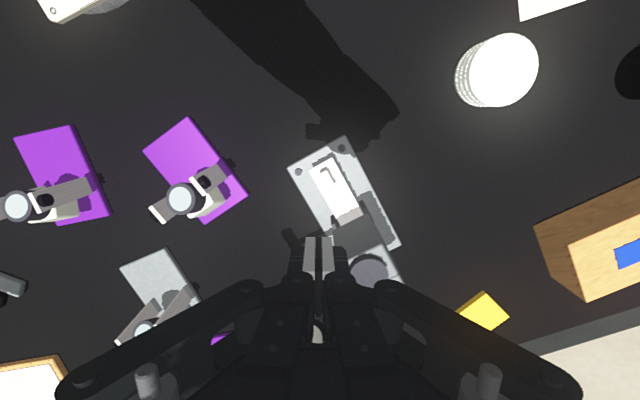

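```bash
cat > b.py <<'E'
from h import *
P=np.load("w1.npy"); D=np.load("P.npz"); S,Q=D["scene"],D["side"]
c=[onz(P,uv,0.02) for uv in [(288,169),(347,137),(401,242)]]
for x in c: print(x.round(4))
d=c[2]-c[1]; print("yaw side",np.arctan2(d[1],d[0])); d=c[1]-c[0]; print("front w",np.linalg.norm(d),"yaw",np.arctan2(-d[0],d[1]), "front mid",(c[0]+c[1])/2)
px,_=cam("wrist"); save(px[120:260,270:420],"pics/w1c.png",4)
for l,s,q in [("lens",(259.9,219.5),(349,244))]:
    x,e=tri([(S,s),(Q,q)]); print(l,x.round(4),e)
# grey foot corners z=.012 from the crops
for uv in [(160,72),(350,70),(345,228),(153,232)]: print("scene",onz(S,(220+uv[0]/6,190+uv[1]*80/300),0.012).round(4))
for uv in [(84,463),(150,572),(433,505)]: print("side",onz(Q,(300+uv[0]/6,225+(uv[1]-300)*65/300),0.012).round(4))
for uv in [(121,268),(167,248)]: print("wrist",onz(P,uv,0.012).round(4))
E
python3 b.py
```

```text
[0.4244 0.1317 0.02  ]
[0.4137 0.2396 0.02  ]
[0.6215 0.2616 0.02  ]
yaw side 0.10570797763598568
front w 0.10841406339452785 yaw 0.09857820120715803 front mid [0.41904809 0.18564512 0.02      ]
lens [ 0.5697 -0.1837  0.0938] [array([-0.4,  0.4]), array([-0.5, -0.3])]
scene [ 0.4714 -0.24    0.012 ]
scene [ 0.4719 -0.1328  0.012 ]
scene [ 0.6349 -0.1319  0.012 ]
scene [ 0.6361 -0.2333  0.012 ]
side [ 0.4703 -0.142   0.012 ]
side [ 0.4732 -0.2447  0.012 ]
side [ 0.63   -0.2369  0.012 ]
wrist [ 0.4754 -0.2335  0.012 ]
wrist [ 0.473  -0.1329  0.012 ]
```

View pics/w1c.png

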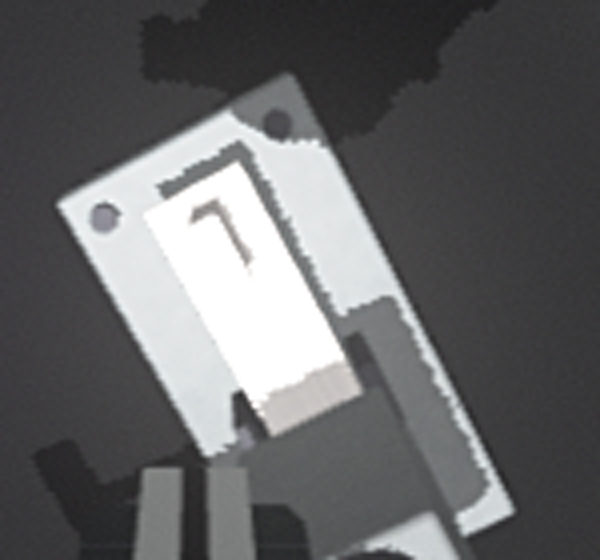

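```bash
python3 -m creep '[0.03,-0.027,0,0.12,0, 0.06,-0.054,0,0.24,0, 0.09,-0.081,0,0.36,0, 0.12,-0.108,-0.02,0.45,0, 0.147,-0.133,-0.05,0.5,0, 0.147,-0.133,-0.08,0.5,0, 0.147,-0.133,-0.117,0.5,0, 0.147,-0.133,-0.117,0.5,0]'; python3 w.py w2 lever_grip lens; python3 - <<'E'
from h import *
px,P=cam("scene");save(px[150:260,280:440],"pics/s2.png",4)
E
```

```text
clock: 3.45
eef_pos: [0.5618, 0.0583, 0.2237]
tool_rot: [-0.053, 0.999, -0.0, -0.011]
ft_force: [-1.9, -0.4, -1.6]
grip_width: -0.0002
grasp_force: 0.0
[0.5642 0.059  0.2289] [-0.054  0.999 -0.    -0.007] [ 0.1   0.39  0.2   1.4   0.   -0.  ] 3.5
[[-0.994, -0.108, -0.013], [-0.108, 0.994, -0.001], [0.013, 0.0, -1.0]]
lever_grip [(0.68, [315.2, 249.0])]
lens [(0.96, [89.3, 355.7]), (0.57, [56.9, 174.6])]
```

View pics/s2.png

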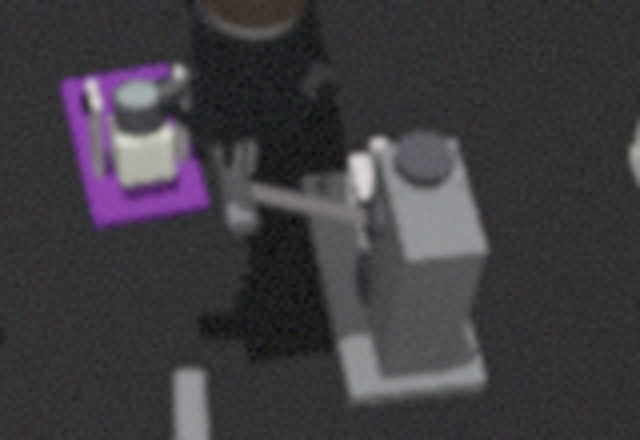

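The crop shows the shut fingertips right over the grip at (237,185) of the crop, with the lever up. Now I press it down.

```bash
python3 -m creep '[0,0,-0.018,0,0, 0,-0.004,-0.035,0,0, 0.001,-0.008,-0.052,0,0, 0.001,-0.012,-0.068,0,0, 0.001,-0.013,-0.08,0,0, 0.001,-0.013,-0.086,0,0, 0.001,-0.013,-0.086,0,0, 0.001,-0.013,-0.086,0,0]'
```

```text
clock: 4.32
eef_pos: [0.5741, 0.0451, 0.1547]
tool_rot: [-0.054, 0.999, -0.002, 0.006]
ft_force: [0.4, -4.7, 7.1]
grip_width: -0.0003
grasp_force: 3.7
```

```bash
python3 -m creep '[0,0,-0.006,0,0, 0,0,-0.012,0,0, 0,0,-0.012,0,0, 0,0,-0.012,0,0]'
```

```text
clock: 4.65
eef_pos: [0.5745, 0.0452, 0.148]
tool_rot: [-0.054, 0.999, -0.002, 0.009]
ft_force: [-8.3, -5.3, 29.7]
grip_width: -0.0001
grasp_force: 14.8
```

```bash
python3 -m creep '[0,0.003,0.02,0,0, 0,0.006,0.04,0,0, 0,0.008,0.06,0,0, 0,0.01,0.09,0,0, 0,0.01,0.12,0,0.03, -0.02,0.03,0.15,0,0.03, -0.05,0.06,0.17,0,0.03, -0.08,0.1,0.17,0,0.03, -0.11,0.13,0.17,0,0.03, -0.12,0.135,0.17,0,0.03]'; python3 -m creep '[0,0,0,0,0.03,0,0,0,0,0.03,0,0,0,0,0.03]' ; python3 w.py w3 press bed lever_grip lever_hinge plate lens camera_stand
python3 - <<'E'
from h import *
px=cv2.imread("pics/w3.png")[:,:,::-1];save(px[0:270,180:480],"pics/w3c.png",2)
E
```

```text
clock: 5.48
eef_pos: [0.4489, 0.1848, 0.3118]
tool_rot: [-0.055, 0.998, 0.002, 0.005]
ft_force: [-0.2, -0.1, 0.0]
grip_width: 0.03
grasp_force: 0.0
clock: 5.73
eef_pos: [0.4507, 0.1817, 0.3092]
tool_rot: [-0.054, 0.999, 0.001, 0.003]
ft_force: [0.2, -0.5, -0.2]
grip_width: 0.0302
grasp_force: 0.0
[0.4508 0.1811 0.3084] [-0.054  0.999  0.001  0.002] [ 0.38  0.19  0.14  1.52 -0.    0.28] 5.7833
[[-0.994, -0.107, 0.004], [-0.107, 0.994, 0.001], [-0.005, 0.001, -1.0]]
press [(0.64, [321.7, 221.3])]
bed [(0.65, [179.3, 299.6]), (0.63, [323.8, 153.5])]
lever_grip [(0.95, [176.0, 297.5])]
lever_hinge []
plate [(0.78, [323.1, 188.9]), (0.46, [324.8, 217.0])]
lens [(0.66, [58.3, 354.6]), (0.66, [157.6, 101.5]), (0.58, [27.3, 229.6])]
camera_stand [(0.82, [189.2, 86.7]), (0.81, [25.0, 6.9]), (0.78, [103.4, 305.3]), (0.67, [82.0, 195.7])]
```

View pics/w3c.png

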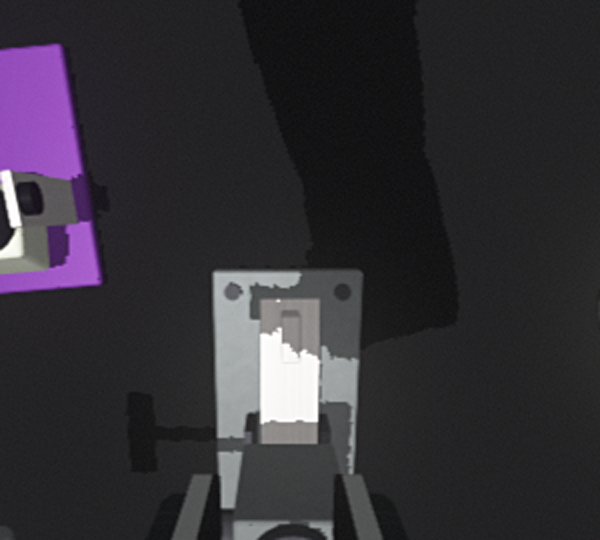

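```bash
python3 - <<'E'
from h import *
P=np.load("w3.npy");P1=np.load("w1.npy")
o=np.array([.5583,.1996]);c,s=np.cos(.1),np.sin(.1)
def pr(n,x): d=x[:2]-o; print(n,x.round(4),"press",(c*d[0]+s*d[1]).round(4),(-s*d[0]+c*d[1]).round(4))
for uv in [(287,135.5),(361,135.5)]: pr("foot w3",onz(P,uv,.02))
for uv in [(310.3,149.5),(340,149.5),(310,222),(339.5,222)]: pr("plate",onz(P,uv,.061))
for uv in [(321.3,155.5),(330,155.5),(320.8,181),(329.5,181)]: pr("lug",onz(P,uv,.089))
for uv in [(307,173),(329.5,161.3)]: pr("plate w1",onz(P1,uv,.061))
D=np.load("P.npz")
x,e=tri([(P,(325.2,149.5)),(P1,(318.2,167.2))]);pr("front mid",x);print(x,e)
E
```

```text
foot w3 [0.421 0.132 0.02 ] press -0.1434 -0.0535
foot w3 [0.4094 0.2383 0.02  ] press -0.1443 0.0533
plate [0.4315 0.168  0.061 ] press -0.1293 -0.0188
plate [0.4273 0.2071 0.061 ] press -0.1296 0.0206
plate [0.5344 0.1779 0.061 ] press -0.026 -0.0192
plate [0.5298 0.2198 0.061 ] press -0.0263 0.023
lug [0.4334 0.1826 0.089 ] press -0.126 -0.0045
lug [0.4322 0.1933 0.089 ] press -0.1261 0.0063
lug [0.4658 0.1856 0.089 ] press -0.0935 -0.0047
lug [0.4646 0.1965 0.089 ] press -0.0936 0.0063
plate w1 [0.435  0.1628 0.061 ] press -0.1264 -0.0243
plate w1 [0.4317 0.2007 0.061 ] press -0.1259 0.0137
front mid [0.4226 0.1858 0.1158] press -0.1364 -0.0002
[0.42258406 0.18577442 0.11584976] [array([0.2, 0.7]), array([-0.4, -0.5])]
```

```bash
python3 -m creep '[0,0.005,-0.04,0,0.05, -0.001,0.013,-0.08,0,0.05, -0.001,0.013,-0.115,0,0.05, -0.001,0.013,-0.15,0,0.05, -0.001,0.013,-0.18,0,0.05,-0.001,0.013,-0.18,0,0.05,-0.001,0.013,-0.18,0,0.05,-0.001,0.013,-0.18,0,0.05,-0.001,0.013,-0.18,0,0.05]'; python3 w.py w4 plate bed mark
```

```text
clock: 6.88
eef_pos: [0.4503, 0.1947, 0.1288]
tool_rot: [-0.053, 0.999, 0.001, 0.002]
ft_force: [-0.2, 1.0, 0.4]
grip_width: 0.05
grasp_force: 0.0
[0.4503 0.1946 0.1288] [-0.053  0.999  0.001  0.002] [ 0.41  0.29 -0.21  1.07  0.    0.3 ] 6.9333
[[-0.994, -0.107, 0.005], [-0.107, 0.994, 0.002], [-0.005, 0.001, -1.0]]
plate [(0.69, [313.2, 251.1])]
bed [(0.91, [312.5, 191.7])]
mark [(0.65, [312.9, 295.2])]
```

View pics/w4.png

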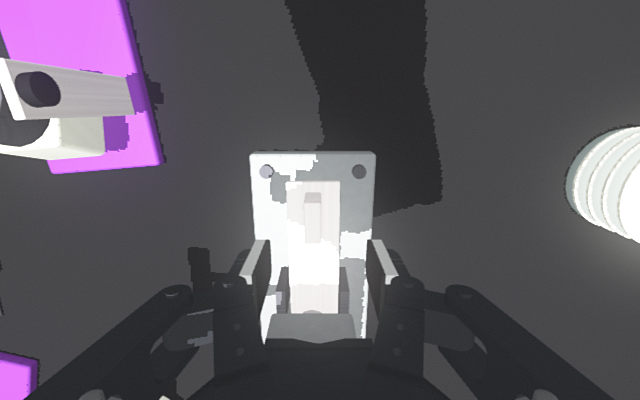

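```bash
python3 - <<'E'
from h import *
P=np.load("w4.npy");P3=np.load("w3.npy")
for n,uv,z in [("lug rear",(312.5,242),.089),("lug front top?",(313,193),.089),("?203",(313,203),.089),("plate front",(314,182),.061),("plate f bottom",(314,182),.055)]: print(n,onz(P,uv,z).round(4))
print(np.linalg.inv(P[:,:3])@-P[:,3])
for z in (.05,.055,.061,.089): print(z)
for n,a,b in [("plate front",(314,182),(325.2,149.5)),("lug rear",(312.5,242),(325.2,181))]: print(n,*tri([(P,a),(P3,b)]))
E
```

```text
lug rear [0.4635 0.1911 0.089 ]
lug front top? [0.4289 0.1879 0.089 ]
?203 [0.4357 0.1886 0.089 ]
plate front [0.4287 0.1881 0.061 ]
plate f bottom [0.4302 0.1882 0.055 ]
[0.37553534 0.1855253  0.2708264 ]
0.05
0.055
0.061
0.089
plate front [0.43037386 0.18805459 0.05405061] [array([-0.2, -0.1]), array([0.1, 0. ])]
lug rear [0.46680955 0.19138223 0.08224598] [array([0.1, 0. ]), array([-0.1, -0. ])]
```

Wrist view: lug top at columns 304–321, rows 203–242, with the fingers centred near column 318. They need about 5 mm of shift towards -y.

```bash
python3 -m creep '[-0.001,-0.005,-0.02,-0.005,0.04, -0.001,-0.005,-0.04,-0.005,0.03, -0.001,-0.005,-0.062,-0.005,0.03,-0.001,-0.005,-0.062,-0.005,0.03,-0.001,-0.005,-0.062,-0.005,0.03]';python3 -m creep '[0,0,0,0,0,0,0,0,0,0,0,0,0,0,0,0,0,0,0,0,0,0,0,0,0]'
```

```text
clock: 7.5
eef_pos: [0.4467, 0.1886, 0.0641]
tool_rot: [-0.051, 0.999, -0.0, -0.001]
ft_force: [0.3, 0.4, 1.1]
grip_width: 0.0301
grasp_force: 0.0
clock: 7.92
eef_pos: [0.4487, 0.1895, 0.0659]
tool_rot: [-0.051, 0.999, 0.001, 0.002]
ft_force: [-1.1, -0.3, 6.3]
grip_width: 0.0105
grasp_force: 59.8
```

```bash
python3 -m creep '[-0.015,-0.0015,0,0,0, -0.035,-0.0035,0,0,0, -0.055,-0.0055,0,0,0, -0.075,-0.0075,0.001,0,0, -0.095,-0.0095,0.002,0,0, -0.1,-0.01,0.02,0,0, -0.1,-0.01,0.05,0,0, -0.1,-0.01,0.09,0,0, -0.1,-0.02,0.13,0,0, -0.1,-0.03,0.17,0,0]';python3 -m creep '[0.02,-0.03,0.03,0,0,0.04,-0.06,0.06,0,0,0.06,-0.09,0.06,0,0,0.07,-0.12,0.06,0,0,0.08,-0.15,0.06,0,0,0.09,-0.16,0.06,0,0,0.09,-0.16,0.06,0,0,0.09,-0.16,0.06,0,0,0.09,-0.16,0.06,0,0]';python3 w.py w5 lens camera_stand mark plate lever_grip
```

```text
clock: 8.75
eef_pos: [0.3466, 0.1586, 0.2362]
tool_rot: [-0.052, 0.999, -0.0, -0.0]
ft_force: [0.3, 1.0, -1.7]
grip_width: 0.0106
grasp_force: 58.8
clock: 9.5
eef_pos: [0.4368, -0.0003, 0.2941]
tool_rot: [-0.051, 0.999, 0.0, -0.001]
ft_force: [-0.2, 0.3, -0.8]
grip_width: 0.0106
grasp_force: 58.9
[ 0.4368 -0.      0.2941] [-0.052  0.999  0.    -0.   ] [-0.    0.1  -0.01  1.47  0.   -0.1 ] 9.55
[[-0.995, -0.104, -0.001], [-0.104, 0.995, 0.0], [0.001, 0.001, -1.0]]
lens [(0.89, [109.7, 35.7]), (0.88, [315.7, 132.0]), (0.66, [163.1, 260.4])]
camera_stand [(0.89, [203.3, 328.1]), (0.8, [190.0, 219.2]), (0.68, [313.7, 116.8]), (0.66, [157.4, 34.6])]
mark []
plate [(0.72, [321.5, 298.4])]
lever_grip []
```

View pics/w5.png

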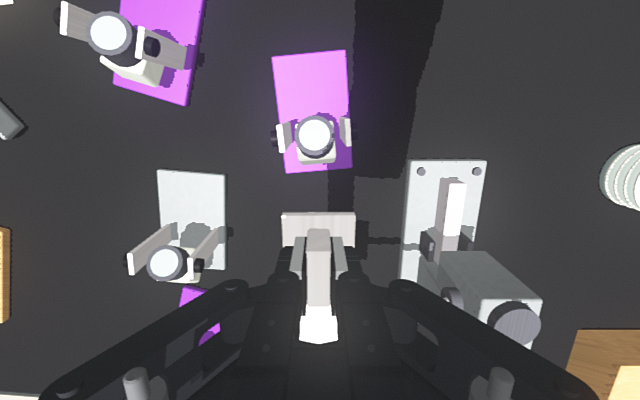

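```bash
cat > e.py <<'E'
from h import *
from scipy.optimize import least_squares
P=np.load("w5.npy")
im=cv2.imread("pics/w5.png"); g=cv2.cvtColor(im,cv2.COLOR_BGR2GRAY)
print(g[240:290:2,145:195:3])
s=cv2.cvtColor(im,cv2.COLOR_BGR2HSV)[...,1]; print(im[262,140:196:4].tolist())
for uv in [(160,170),(225,176),(225,270),(157.5,222)]: print(onz(P,uv,.012).round(4))
print("cam centre",-np.linalg.inv(P[:,:3])@P[:,3])
E
python3 e.py
```

```text
[[153 179 154 157 155 159 156 158 155 214 242 242 133 139 140 141 144]
 [181 155 157 154 157 158 159 158 186 238 235 239 135 139 141 139 144]
 [155 157 156 159 162 156 158 156 242 239 239 242 136 140 141 140 142]
 [155 155 157 158 158 140 139 140 139 129 144 225 153 146 138 138 138]
 [153 156 161 159 142 137 143 150 136 141 134  59 110 231 230 224 199]
 [155 157 157 139 135 212 255 255 254 162 141 121  63  77 247 241 233]
 [158 160 149 139 250 253 250 250 250 254 153 143  71  65 182 242 193]
 [158 155 140 201 252 250 250 250 250 251 253 141  97  65  62 240 179]
 [161 150 139 254 250 250 250 250 250 250 253 137 127  64  62 178 179]
 [157 144 184 251 250 250 250 250 250 250 251 147 137  66 208 255 158]
 [159 140 240 250 250 250 250 250 250 250 251 177 144  62 253 255 167]
 [158 137 253 250 250 250 250 250 250 250 251 176 141  64 228 255 153]
 [131 140 254 250 250 250 250 250 250 250 252 151 140  64 205 255 134]
 [ 73 141 254 250 250 250 250 250 250 250 253 141 128  65 166 255 132]
 [ 69 144 244 250 250 250 250 250 250 250 248 147  83  67 156 255 135]
 [ 70 145 177 251 250 250 250 250 2
[... 364 characters left out ...]
5 255 255 255 255 190 191]
 [ 73  70  71  71  68  72  68  72  87 150 189 223 255 255 255 236 231]
 [ 70  71  71  72  73  72  72  73  70  68  70  66  61  58  38  63  64]
 [ 71  70  69  70  73  73  71  71  73  72  71  72  72  79  75  75  64]
 [ 69  68  71  70  72  71  74  73  70  71  71  74  70 150 127  86  80]]
[[154, 155, 158], [157, 158, 161], [146, 135, 137], [253, 253, 249], [251, 252, 247], [251, 252, 247], [251, 252, 247], [251, 252, 247], [251, 252, 247], [255, 255, 250], [154, 145, 146], [66, 64, 63], [255, 255, 255], [255, 255, 255]]
[ 0.473  -0.2318  0.012 ]
[ 0.4723 -0.1365  0.012 ]
[ 0.6301 -0.1348  0.012 ]
[ 0.5564 -0.24    0.012 ]
cam centre [ 0.36272903 -0.00892808  0.4365684 ]
```

```bash
python3 -m creep '[0.035,-0.01,0,0,0,0.07,-0.02,0.01,0,0,0.105,-0.03,0.01,0,0,0.14,-0.04,0.01,0,0,0.17,-0.05,0.01,0,0,0.2,-0.06,0.01,0,0,0.223,-0.06,0.01,0,0,0.223,-0.06,0.01,0,0,0.223,-0.06,0.01,0,0]';python3 w.py w6 lens camera_stand
cat > e.py <<'E'
from h import *
from scipy.optimize import least_squares
def contour(f,seed):
    g=cv2.cvtColor(cv2.imread(f),cv2.COLOR_BGR2GRAY); g=cv2.resize(g,None,fx=4,fy=4,interpolation=cv2.INTER_CUBIC)
    n,l,st,_=cv2.connectedComponentsWithStats((g>200).astype(np.uint8))
    k=l[int(seed[1]*4),int(seed[0]*4)]; print("area",st[k]/4)
    c=max(cv2.findContours((l==k).astype(np.uint8),cv2.RETR_EXTERNAL,cv2.CHAIN_APPROX_NONE)[0],key=len)[:,0].astype(float)
    e=cv2.fitEllipse(c.astype(np.float32)); c=(c+.5)/4-.5
    print("ell",np.array(e[0])/4,np.array(e[1])/4,e[2]); return c[::3]
def resid(p,Ps,Cs):
    cx,cy,cz,r,lean,yaw=p
    x=np.array([np.cos(yaw)*np.cos(lean),np.sin(yaw)*np.cos(lean),np.sin(lean)]);y=np.array([-np.sin(yaw),np.cos(yaw),0]);z=np.cross(x,y)
    out=[]
    for P,C in zip(Ps,Cs):
        # homography plane->image, back-map points to plane, radius residual
        H=P@np.c_[np.r_[x,0],np.r_[y,0],np.r_[cx,cy,cz,1]]
        q=np.linalg.solve(H,np.c_[C,np.ones(len(C))].T); q=q[:2]/q[2]
        out.append((np.hypot(*q)-r)*1000)
    return np.concatenate(out)
E
cat > e1.py <<'E'
from e import *; import sys
seed=eval(sys.argv[1]); Ps=[np.load("w5.npy"),np.load("w6.npy")]; Cs=[contour("pics/w5.png",(167,263)),contour("pics/w6.png",seed)]
for idx in [[0,1],[0],[1]]:
    a,b=[Ps[i] for i in idx],[Cs[i] for i in idx]
    f=lambda p:np.r_[resid(p,a,b),(p[5]-.02)/.02,(p[2]-.1)/(.01 if len(idx)==2 else .001)]
    s=least_squares(f,[.573,-.186,.1,.018,.4,.02]); print(idx,s.x.round(4),np.sqrt(np.mean(s.fun**2)))
E
python3 - <<'E'
from h import *
print([(d["score"],np.array(d["centre"])*[640,400]) for d in bot.look_for("wrist","lens")], proj(np.load("w6.npy"),[.572,-.186,.1]))
E
```

```text
clock: 10.55
eef_pos: [0.661, -0.0607, 0.3018]
tool_rot: [-0.051, 0.999, 0.0, -0.002]
ft_force: [-0.7, 0.7, -0.4]
grip_width: 0.0112
grasp_force: 58.9
[ 0.6602 -0.0606  0.3031] [-0.051  0.999  0.    -0.001] [-0.09  0.6   0.73  1.7   0.   -0.19] 10.6
[[-0.995, -0.103, -0.002], [-0.103, 0.995, 0.0], [0.002, 0.0, -1.0]]
lens [(0.78, [223.1, 253.3]), (0.6, [213.3, 81.0])]
camera_stand [(0.97, [240.2, 213.0]), (0.96, [234.5, 73.8])]
[(0.77, array([220.288, 102.08 ])), (0.71, array([228.288, 247.12 ]))] [214.04642605  83.28309547]
```

```bash
python3 e1.py "(213,81)"; python3 - <<'E'
import cv2
im=cv2.imread("pics/w6.png");cv2.imwrite("pics/w6c.png",cv2.resize(im[20:170,130:330],None,fx=4,fy=4,interpolation=cv2.INTER_CUBIC))
E
```

```text
area [ 150.25  249.     28.     27.75 2407.75]
ell [164.15583801 262.87503052] [25.74897194 29.28608513] 49.18047332763672
area [ 197.75   69.5    31.75   26.75 2655.75]
ell [213.48200989  82.71726227] [26.41016769 31.51391411] 81.2159423828125
[0, 1] [ 0.571  -0.1866  0.101   0.0171  0.5824  0.0114] 0.193337449721786
[0] [ 0.5716 -0.1871  0.1     0.0173  0.5606  0.015 ] 0.1383004555055485
[1] [ 0.5709 -0.187   0.1     0.0169  0.5599  0.016 ] 0.10239513024566876
```

View pics/w6c.png

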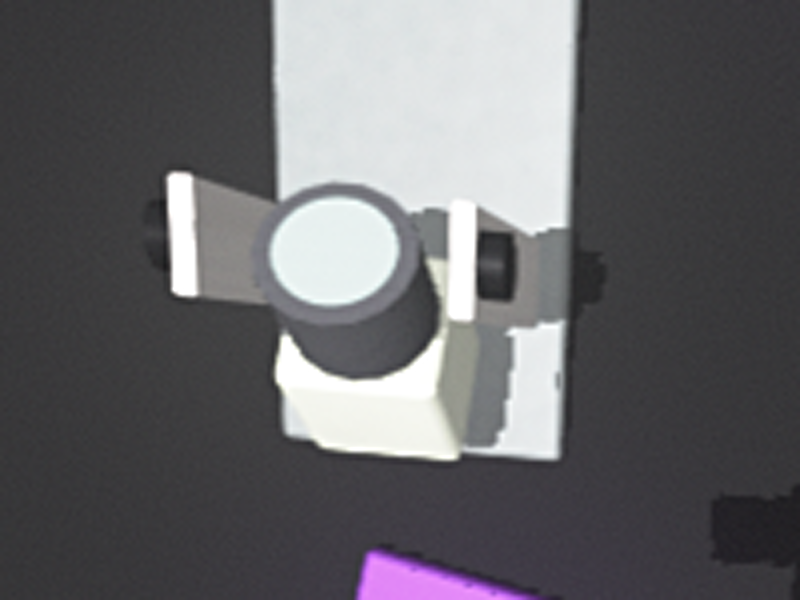

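The crop confirms the lens glass at crop (335,252), i.e. wrist (213,83), on the grey foot, leaning about 0.57 rad. The tool stays vertical, so I'll tilt the plate in the pads by levering its underside against the bed's front edge.

```bash
python3 -m creep '[-0.035,0.02,0,0,0,-0.07,0.045,0,0,0,-0.105,0.075,0,0,0,-0.14,0.1,0,0,0,-0.175,0.125,0,0,0,-0.205,0.15,0,0,0,-0.235,0.175,0,0,0,-0.26,0.205,0,0,0,-0.276,0.234,0,0,0,-0.276,0.244,0,0,0]';python3 -m creep '[0,0,-0.035,0,0,0,0,-0.07,0,0,0,0,-0.105,0,0,0,0,-0.14,0,0,0,0,-0.175,0,0,0,0,-0.205,0,0,0,0,-0.22,0,0,0,0,-0.225,0,0,0,0,-0.225,0,0]'; python3 - <<'E'
from h import *
print([ (t,[(round(d["score"],2),(np.array(d["centre"])*[640,400]).round(1).tolist()) for d in (cam("wrist") and bot.place_of("wrist",t))]) for t in ("lever_grip","bed","plate")])
E
```

```text
clock: 11.58
eef_pos: [0.3802, 0.1851, 0.3061]
tool_rot: [-0.054, 0.999, 0.001, 0.001]
ft_force: [0.1, -0.3, -1.6]
grip_width: 0.0106
grasp_force: 58.9
clock: 12.33
eef_pos: [0.3835, 0.1822, 0.0789]
tool_rot: [-0.051, 0.999, -0.0, -0.001]
ft_force: [0.2, 0.0, -0.7]
grip_width: 0.0107
grasp_force: 59.0
[('lever_grip', []), ('bed', []), ('plate', [(0.87, [316.1, 304.2])])]
```

```bash
python3 -m creep '[0,0,-0.01,0,0,0,0,-0.014,0,0,0,0,-0.018,0,0,0,0,-0.022,0,0,0,0,-0.022,0,0,0,0,-0.022,0,0]'
```

```text
clock: 13.13
eef_pos: [0.3823, 0.1831, 0.0579]
tool_rot: [-0.052, 0.999, 0.0, -0.002]
ft_force: [-7.2, 0.5, 8.9]
grip_width: 0.0108
grasp_force: 61.8
```

```bash
python3 -m creep '[0,0,-0.005,0,0,0,0,-0.01,0,0,0,0,-0.014,0,0,0,0,-0.014,0,0,0,0,-0.014,0,0]'
```

```text
clock: 13.55
eef_pos: [0.3807, 0.1828, 0.0435]
tool_rot: [-0.052, 0.999, 0.0, -0.003]
ft_force: [-9.9, 0.6, 8.2]
grip_width: 0.0108
grasp_force: 66.0
```

```bash
python3 -m creep '[0,0,-0.005,0,0,0,0,-0.01,0,0,0,0,-0.014,0,0,0,0,-0.014,0,0,0,0,-0.014,0,0]'; python3 -m creep '[0,0,0.001,0,0,0,0,0.001,0,0]';python3 -m creep '[0,0,0.002,0,0,0,0,0.002,0,0]';python3 -m creep '[0,0,0.002,0,0,0,0,0.002,0,0]'
```

```text
clock: 13.97
eef_pos: [0.3813, 0.1829, 0.0294]
tool_rot: [-0.052, 0.999, 0.0, -0.003]
ft_force: [-8.2, 1.6, 5.3]
grip_width: 0.0106
grasp_force: 71.3
clock: 14.13
eef_pos: [0.3824, 0.1827, 0.0303]
tool_rot: [-0.051, 0.999, -0.0, -0.002]
ft_force: [-6.2, 0.3, 2.6]
grip_width: 0.0108
grasp_force: 70.4
clock: 14.3
eef_pos: [0.3854, 0.1832, 0.0329]
tool_rot: [-0.051, 0.999, 0.0, 0.001]
ft_force: [0.5, 0.3, -0.5]
grip_width: 0.0107
grasp_force: 70.1
clock: 14.47
eef_pos: [0.3854, 0.1832, 0.0349]
tool_rot: [-0.051, 0.999, 0.0, 0.001]
ft_force: [0.1, 0.7, -0.7]
grip_width: 0.0108
grasp_force: 70.1
```

```bash
python3 -m creep '[0,0,0.04,0,0,0,0,0.08,0,0,0,0,0.12,0,0,0,-0.02,0.16,0,0,0,-0.05,0.2,0,0,0,-0.09,0.24,-0.03,0,0.01,-0.13,0.265,-0.06,0,0.02,-0.17,0.265,-0.09,0,0.03,-0.21,0.265,-0.09,0,0.04,-0.25,0.265,-0.09,0]'; python3 -m creep '[0.002,-0.04,0,0,0,0.006,-0.08,0,0,0,0.01,-0.12,0,0,0,0.01,-0.12,0,0,0,0.01,-0.12,0,0,0]'; python3 - <<'E'
from h import *
D=np.load("P.npz"); S,Q=D["scene"],D["side"]
print(tri([(S,(249,154.5)),(Q,(267.5,273))]),tri([(S,(314,171)),(Q,(278.5,219.5))]))
o=bot.get_obs();print(o["eef_pos"],R.from_quat(o["tool_rot"]).as_matrix()[:,0])
for n in("scene","side"):
    px,P=cam(n);save(px,f"pics/{n}9.png")
    for t in("plate","mark","lever_grip"):print(n,t,[(round(d["score"],2),(np.array(d["centre"])*[640,400]).round(1).tolist()) for d in bot.place_of(n,t)])
E
```

```text
clock: 15.3
eef_pos: [0.4191, -0.0437, 0.3002]
tool_rot: [-0.006, 1.0, -0.0, 0.002]
ft_force: [1.6, 1.2, -2.4]
grip_width: 0.011
grasp_force: 70.0
clock: 15.72
eef_pos: [0.428, -0.1641, 0.2977]
tool_rot: [-0.004, 1.0, 0.0, -0.0]
ft_force: [0.7, 1.0, -1.3]
grip_width: 0.0112
grasp_force: 70.0
(array([ 0.3088548 , -0.23044848,  0.10632686]), [array([ 0., -0.]), array([0.1, 0. ])]) (array([ 0.38971778, -0.01218239,  0.10367542]), [array([-0.7,  1.1]), array([-1.1, -0.9])])
[ 0.42801389 -0.16407201  0.29773902] [-9.99975285e-01 -7.01209049e-03  5.10154521e-04]
scene plate [(0.65, [261.8, 150.3])]
scene mark [(0.48, [258.1, 152.7])]
scene lever_grip [(0.74, [337.0, 197.0])]
side plate [(0.88, [315.6, 188.9])]
side mark [(0.86, [325.8, 178.8]), (0.2, [377.2, 211.9])]
side lever_grip [(0.51, [323.2, 174.2])]
```

```bash
cat > f.py <<'E'
from h import *
import sys
from scipy.optimize import minimize
o=bot.get_obs(); T=np.array(o["eef_pos"]); X=R.from_quat(o["tool_rot"]).as_matrix()[:,0]; yaw=np.arctan2(-X[1],-X[0])
G={}
for n in("scene","side","wrist"):
    px,P=cam(n); g=cv2.GaussianBlur(cv2.cvtColor(px,cv2.COLOR_RGB2GRAY).astype(np.float32),(0,0),0.8)
    G[n]=(np.hypot(cv2.Sobel(g,cv2.CV_32F,1,0),cv2.Sobel(g,cv2.CV_32F,0,1)),P)
def pts(th,dx,dh,edges):
    c,s=np.cos(yaw),np.sin(yaw); u=np.array([c*np.cos(th),s*np.cos(th),np.sin(th)]); v=np.array([-s,c,0]); n=np.cross(u,v)
    piv=T+[0,0,.0115]
    return [np.array([piv+(x+.038-dx)*u+y*v+(z-.022-dh)*n for x,y,z in np.linspace(a,b,25)]) for a,b in edges], piv+(.08-dx)*u-(.022+dh)*n, u,n
k=.06;w=.02
E={"side":[((-k,-w,.006),(k,-w,.006)),((-k,-w,0),(k,-w,0)),((k,-w,.006),(k,w,.006)),((-k,-w,.006),(-k,w,.006))],
"scene":[((-k,-w,.006),(k,-w,.006)),((-k,w,.006),(k,w,.006)),((k,-w,0),(k,w,0))],
"wrist":[((-k,-w,.006),(-k,w,.006)),((-k,-w,0),(-k,w,0))]}
def score(p,cams):
    t=0
    for n in cams:
        g,P=G[n]
        for L in pts(*p,E[n])[0]:
            q=np.array([proj(P,x) for x in L],np.float32)
            t+=cv2.remap(g,q[:,:1],q[:,1:],cv2.INTER_LINEAR).mean()/g.max()
    return t
for cams in (["side"],["side","wrist"],["side","scene","wrist"]):
    best=max(((score((th,dx,dh),cams),th,dx,dh) for th in np.arange(.35,.8,.02) for dx in np.arange(-.008,.009,.002) for dh in np.arange(-.006,.007,.003)))
    r=minimize(lambda p:-score((p[0],p[1]/50,p[2]/50),cams),[best[1],best[2]*50,best[3]*50],method="Nelder-Mead",options={"initial_simplex":np.array([best[1],best[2]*50,best[3]*50])+np.r_[np.zeros((1,3)),np.eye(3)*.05]})
    p=(r.x[0],r.x[1]/50,r.x[2]/50); print(cams,np.round(best,4),np.round(p,4),"mark-TCP",(pts(*p,[])[1]-T).round(4))
lens=np.array([.571,-.187,.1005]); th,ya=.57,.015
print("nominal mark-TCP",(pts(.57,0,0,[])[1]-T).round(4),"yaw",yaw,T)
goal=lens+.1*np.array([-np.sin(th)*np.cos(ya),-np.sin(th)*np.sin(ya),np.cos(th)]); print("goal mark",goal)
for a in (.5,.57,.64): print(a,"side mark px",proj(G["side"][1],pts(a,0,0,[])[1]),"scene",proj(G["scene"][1],pts(a,0,0,[])[1]))
E
python3 f.py
```

```text
['side'] [ 1.7092  0.59   -0.004   0.    ] [ 0.595  -0.0047  0.    ] mark-TCP [0.0825 0.0012 0.0408]
['side', 'wrist'] [ 2.0328  0.59   -0.004   0.    ] [ 5.839e-01 -4.400e-03 -4.000e-04] mark-TCP [0.0823 0.0012 0.04  ]
['side', 'scene', 'wrist'] [ 3.57   0.59  -0.004  0.   ] [ 5.937e-01 -4.100e-03  5.000e-04] mark-TCP [0.0822 0.0012 0.0399]
nominal mark-TCP [0.0792 0.0011 0.0361] yaw 0.014380975038832096 [ 0.42836496 -0.16076745  0.29840641]
goal mark [ 0.51704287 -0.18780942  0.1846901 ]
0.5 side mark px [326.33840418 181.18647091] scene [260.73526633 154.77083711]
0.57 side mark px [325.78242196 179.63868455] scene [260.55201084 152.99673981]
0.64 side mark px [325.08683346 178.14626251] scene [260.37639051 151.13587166]
```

```bash
python3 -m creep '[0.003,-0.014,-0.02,0,0,0.007,-0.028,-0.045,0,0,0.007,-0.028,-0.07,0,0,0.007,-0.028,-0.095,0,0,0.007,-0.028,-0.12,0,0,0.007,-0.028,-0.14,0,0,0.007,-0.028,-0.15,0,0,0.007,-0.028,-0.154,0,0,0.007,-0.028,-0.154,0,0,0.007,-0.028,-0.154,0,0]'; python3 -m creep '[0,0,0,0,0,0,0,0,0,0,0,0,0,0,0]'; python3 f.py; python3 - <<'E'
from h import *
D=np.load("P.npz")
for n in("scene","side"):
    px,P=cam(n)
    for t in("mark","lens","lever_grip"):print(n,t,[(round(d["score"],2),(np.array(d["centre"])*[640,400]).round(1).tolist()) for d in bot.place_of(n,t)])
    print(n,"goal px",proj(P,[.517,-.188,.1847]))
E
```

```text
clock: 17.1
eef_pos: [0.4357, -0.1899, 0.1448]
tool_rot: [-0.006, 1.0, -0.0, 0.0]
ft_force: [0.1, -0.1, -0.9]
grip_width: 0.0108
grasp_force: 70.0
clock: 17.35
eef_pos: [0.4358, -0.1901, 0.1451]
tool_rot: [-0.006, 1.0, -0.0, 0.001]
ft_force: [-0.8, 0.4, -1.2]
grip_width: 0.0108
grasp_force: 70.0
['side'] [ 2.1928  0.59   -0.004   0.    ] [ 0.5917 -0.0037 -0.0006] mark-TCP [0.0814 0.001  0.0404]
['side', 'wrist'] [ 2.5986  0.59   -0.004   0.    ] [ 6.002e-01 -3.700e-03 -2.000e-04] mark-TCP [0.0814 0.001  0.0408]
['side', 'scene', 'wrist'] [ 4.2783e+00  5.9000e-01 -4.0000e-03  0.0000e+00] [ 5.895e-01 -3.800e-03  4.000e-04] mark-TCP [0.0821 0.001  0.0395]
nominal mark-TCP [0.0792 0.001  0.0361] yaw 0.01222879536007642 [ 0.43583506 -0.19007327  0.14512058]
goal mark [ 0.51704287 -0.18780942  0.1846901 ]
0.5 side mark px [332.55367947 229.04004153] scene [255.85586738 190.5056156 ]
0.57 side mark px [332.05169082 227.73917765] scene [255.67667735 188.987458  ]
0.64 side mark px [331.4191714  226.49207754] scene [255.50590777 187.38299345]
scene mark [(0.57, [256.4, 189.4])]
scene lens [(0.92, [259.2, 280.8]), (0.87, [315.4, 173.2]), (0.65, [258.0, 218.6]), (0.65, [248.1, 154.0])]
scene lever_grip [(0.48, [337.4, 196.3]), (0.2, [258.0, 189.6])]
scene goal px [255.88814095 188.8077326 ]
side mark [(0.59, [332.3, 226.3]), (0.38, [377.9, 213.3])]
side lens [(0.84, [348.9, 246.0]), (0.82, [266.1, 273.2]), (0.67, [277.5, 219.1]), (0.58, [407.9, 224.6])]
side lever_grip [(0.62, [320.2, 172.2])]
side goal px [332.56506338 226.46602672]
```

The measured mark is at (0.517, -0.189, 0.185), within 2 mm of the goal. The tilt is 0.59 rad against a 0.57 rad lean, the plate is steady, and the lever is up. Handing in.

```bash
python3 -c "
from workcell import bot
print(bot.job_done())"
```

```text
the job is handed in; nothing more can be done
None
```

The plate is stamped and drawn out of the press, and I handed the job in with it held in front of the grey-footed camera: the mark measured about 2 mm from the target point and the plate tilt within about 0.02 rad of the lens; the judge's verdict was not shown.

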